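# Put the gouges away and bring out the brayer tray

## Task

Carving is done and inking comes next: push the gouge tray, which was left part-way out, fully home under the glass ink slab, and draw the tray that holds the brayer (ink roller) right out to its stop with a fingertip hooked behind its front lip. Move the trays gently, without slamming, and pinch or lift nothing: the brayer stays lying in its tray, the tray of tins stays shut, and everything else stays where it is.

Things in the scene. Friction and masses are not known exactly. Their poses are not given: they have to be found in the camera images.
- station: Inking station fixed to the bench: glass ink slab 250 x 460 mm in a grey steel frame, top 84 mm above the bench; beneath it three open aluminium trays side by side (145 mm apart, 130 mm wide, 270 mm long, sides 12 mm lower than the lip), in any order. Origin on the bench under the middle of the slab's front edge; x to its back, y along the edge, z up. Trays slide out along its -x.
- brayer_tray (a joint): The tray that holds the brayer. The joint's value is how far the tray stands out, in m: 0 = fully home against its back stop, 0.15 = drawn fully out against its end stop. It runs on plain runners with 2 N of friction and light damping and stays where it is left.
- brayer_lip (a point): Point on the brayer tray's front lip, at its top, mid-width; moves with the tray. x points inward (the way the tray closes), y along the lip, z up. The lip's outer face is 8 mm in front of it (-x), its inner face 4 mm behind (+x). It is 70 mm above the bench, 45 mm above the tray's floor, and 56 mm in front of the slab's edge when home. Behind the lip the tray is empty for 50 mm.
- brayer_front: Outer sheet of the brayer tray's front with the rolled top edge; 4 mm thick, 130 mm wide (its origin is that of the tray: 56 mm behind the lip point, on the bench level).
- brayer_hem: The fold of sheet behind that front, the lip's inner face, 4 mm thick, 125 mm wide, its top edge 10 mm below the lip point (same origin).
- gouge_tray (a joint): The tray with three wooden-handled gouges in slotted rests; it has been left part-way out. The joint's value is how far the tray stands out, in m: 0 = fully home against its back stop, 0.15 = drawn fully out against its end stop. It runs on plain runners with 2 N of friction and light damping and stays where it is left.
- gouge_lip (a point): Point on the gouge tray's front lip, at its top, mid-width; moves with the tray. x points inward (the way the tray closes), y along the lip, z up. The lip's outer face is 8 mm in front of it (-x), its inner face 4 mm behind (+x). It is 70 mm above the bench, 45 mm above the tray's floor, and 56 mm in front of the slab's edge when home. Behind the lip the tray is empty for 50 mm.
- gouge_front: Outer sheet of the gouge tray's front, like the brayer tray's.
- gouge_hem: The fold of sheet behind the gouge tray's front, like the brayer tray's.
- tin_tray (a joint): The third tray, with four small ink tins; it is home and stays so. The joint's value is how far the tray stands out, in m: 0 = fully home against its back stop, 0.15 = drawn fully out against its end stop. It runs on plain runners with 2 N of friction and light damping and stays where it is left.
- tin_lip (a point): Point on the tin tray's front lip, at its top, mid-width; moves with the tray. x points inward (the way the tray closes), y along the lip, z up. The lip's outer face is 8 mm in front of it (-x), its inner face 4 mm behind (+x). It is 70 mm above the bench, 45 mm above the tray's floor, and 56 mm in front of the slab's edge when home. Behind the lip the tray is empty for 50 mm.
- brayer: Brayer (ink roller): black rubber roller 32 mm thick and 62 mm wide on a wire fork with a turned wooden handle, 140 mm long in all, lying loose in its tray with the handle towards the lip. Origin under the middle of its length; x points from handle to roller.
- tape_roll: Roll of paper tape lying flat, 104 mm across, 26 mm high, lying on the bench in front of the tin tray; origin under its centre. It stays where it is.
- ink_tin: Round ink tin, 74 mm across, 46 mm high, standing on the ink slab; origin under its centre. It stays where it is.
- ink_knife: Ink knife (spatula with wooden handle), 200 mm long, lying on the bench to the robot's left; origin under its middle, handle to its -x. It stays where it is.
- press_weight: Round steel weight, 84 mm across, 118 mm high with its knob, on the bench to the robot's right; origin under its centre. It stays where it is.
- baren: Flat round rubbing pad with a strap handle, 120 mm across, 37 mm high, on the bench to the robot's right; origin under its centre. It stays where it is.
- log_slice: Slice of a log inked black on top, 210 mm across, 41 mm high, on the bench to the robot's left; origin under its centre. It stays where it is.
- brush_jar: White jar of brushes, 72 mm across, 178 mm high, on the bench to the robot's left; origin under its centre. It stays where it is.

How it is judged:
On the way:
1. the brayer tray is drawn out by the fingers at its front lip (value of joint brayer_tray above 0.04 m and velocity of joint brayer_tray above 0.004 m/s and (contact force between the fingers and brayer_hem above 0.5 N or contact force between the fingers and brayer_front above 0.5 N)), for 0.1 s.
At the end, for the whole second after the job is handed in: The brayer tray stands fully out (within 8 mm of its stop) and at rest, with the brayer lying flat in it, no more than about 3 cm from where it lay in the tray; the gouge tray and the tray of tins are home to within 8 mm (value of joint brayer_tray above 0.142 m and value of joint each of gouge_tray, tin_tray below 0.008 m and x of brayer in the frame of brayer_lip between 0.1 and 0.17 m and y of brayer in the frame of brayer_lip between -0.04 and 0.04 m and z of brayer in the frame of brayer_lip below -0.035 m and angle between brayer's own z axis and vertical below 0.2 rad and linear speed of brayer below 0.02 m/s and velocity of joint brayer_tray between -0.01 and 0.01 m/s); the robot touches nothing.
It fails at once if the front of a tray is pinched between the fingers ((contact force between the fingers and brayer_front above 2 N and contact force between the fingers and brayer_hem above 2 N) or (contact force between the fingers and gouge_front above 2 N and contact force between the fingers and gouge_hem above 2 N)).
It fails at once if the brayer is lifted (20 mm off the tray's floor) or pushed about with the fingers (over 4 N) (height (world z) of brayer above 0.045 m or contact force between the fingers and brayer above 4 N).
It fails at once if a tray is slammed (faster than 0.45 m/s) (velocity of joint brayer_tray above 0.45 m/s or velocity of joint gouge_tray below -0.45 m/s).
It fails at once if the tray of tins is drawn out by more than 15 mm (value of joint tin_tray above 0.015 m).
It fails at once if something else on the bench or slab is moved more than 20 mm (distance of any of tape_roll, ink_tin, ink_knife, press_weight, baren, log_slice, brush_jar from where it was at the start of the episode above 0.02 m).
It also fails if it takes over 45 s, if anything falls off the work surface, if the arm or the gripper's body presses on something with over 40 N, if the wrist force passes 120 N, or if a joint passes its speed limit or range.

## Robot

A 6-joint arm with a two-finger parallel gripper is mounted at the origin on the work surface. World frame = base frame: x ahead of the robot, y to its left, z up, the work surface at z = 0. Lengths are in m, angles in rad, forces in N, time in s.
With the tool pointing down it reaches from about 0.375 to 0.9 m from the base axis. Payload 3.1 kg.
Tool frame: the origin (TCP) lies between the finger pads; the fingertips stand 25 mm ahead of it and the grasp point (between the pads) lies 6 mm ahead of it; y points along the fingers, x is the direction in which the jaws open and shut, and the axes are right-handed (so a half turn about y gives the same grasp; the last joint's range is limited). The gripper opens to 87 mm and grips with 3 to 60 N. Pads are 19 mm wide; open, the fingers measure 117 mm over their backs; the gripper's body (75 mm by 190 mm) begins 51 mm behind the grasp point.
Start: joints at [0.932, 0.527, 1.433, -0, 1.181, -0.178], TCP at [0.277, 0.56, 0.248] pointing down, gripper open.
Joint ranges: [-3.08, 3.08], [-0.75, 2.2], [0.22, 2.44], [-1.43, 4.57], [0, 2.65], [-2.85, 2.85]. Speed limits (rad/s): [2.79, 2.79, 3.14, 3.14, 3.14, 3.14].

## Interface

Orientations are given as a unit quaternion [x, y, z, w].
In Python, from rig import robot gives the robot as it stands.
- The arm moves only by the tool carry_out, never from a script. Its argument "moves" is a list of rows, each a list of 7 numbers: the opening, from 0 (shut) to 1 (fully open), then the shift along the tool's x, y, z in cm, then the turn, a rotation vector about the tool's x, y, z in rad. In form: [[grip, x, y, z, rx, ry, rz], ...]. A call has 1 to 20 rows; each row is the pose to reach, as a shift and turn from the pose commanded when the call began, along the tool's axes at that moment; what a row does not reach only later rows make up. A row lasts 1/10 s, in which the tool goes at most 50 mm and 8.59 degrees, less where a joint would pass 70% of its speed; a pose out of reach is approached as far as the arm can. A call with a gripper value outside its range is refused whole. The fingers move at their own pace and stop on an object; "force" is the grip in N (left out, the last holds). Time passes only in rows, so rows that repeat a pose let the fingers close. It gives the time, the measured TCP pose, the force and the opening at its end, in the units of the state.
- robot.get_obs(): the state, without advancing time (a new reading comes with each control period).
- robot.camera(name): name is "scene" or "top" or "wrist"; returns the picture (384x512x3 uint8, red, green, blue); there is no depth.
- robot.camera_params(name): a dict with "fx", "fy", "cx", "cy" (pixels), "extrinsics" (4x4, takes a point from camera to world coordinates); the wrist camera has in their place "mount" (4x4, takes a point from camera to tool coordinates, whose origin is the TCP and whose axes are the tool frame's). Camera axes: x right, y down, z forward; pixel columns grow to the right and rows downward; lengths in m; the calibration is good to about 2 mm. A picture is of the moment at which its call begins: read the wrist's pose just before it. camera_params takes no time and is no camera call.
- robot.hand_in(): hands the job in, once; it reports no verdict.
The state is a dict: "time": time; "q": joint angles; "joint_velocities": joint speeds; "joint_torque": joint torques, N m; "position": TCP position; "tool_rot": TCP orientation; "ft_force": force on the tool from outside, world axes, zero at the start; "moment": the same for the moment, N m; "grip_width": finger opening in m.
Only numpy, scipy, OpenCV 4.12 (cv2) and the standard library are available. Lean on these libraries where they do the work, as an engineer would, in place of code of your own. Each camera call takes 0.05 s, during which the arm holds its last target.

## Working session

There is one attempt and no reset: what is moved stays moved. The work goes in short steps, Python scripts to look and compute and a tool call to move; the robot and the scene stay as the last step left them, time stands still between calls to the robot, and variables do not carry over. Pictures are saved under pics/ and viewed, and the job is handed in when it is done.

Besides the shell and the picture viewer there is one more tool, called after ">>>" in YAML: its name, and indented under it one key for each argument. carry_out: Moves the arm, as the interface text tells. Its arguments: {"type":"object","properties":{"moves":{"type":"array"},"force":{"type":"number"}},"required":["moves"]}

```bash
mkdir -p pics; ls; python3 - <<'E'
from rig import robot
import cv2,numpy as np
print(robot.get_obs())
for n in("scene","top","wrist"):
    p=robot.camera_params(n);print(n,{k:np.round(v,4).tolist() for k,v in p.items()})
    cv2.imwrite(f"pics/{n}0.png",robot.camera(n)[...,::-1])
E
```

```text
pics
{'time': 0.0, 'q': array([ 9.32482095e-01,  5.28483805e-01,  1.43389383e+00, -2.18170959e-05,
        1.18134465e+00, -1.78506793e-01]), 'joint_velocities': array([-5.36584075e-05,  1.13336681e-03, -1.56169565e-03, -4.41217511e-04,
        8.76198327e-04, -4.78080371e-04]), 'joint_torque': array([-1.31009187e-05, -4.40034413e+01, -1.76597017e+01,  6.32761046e-02,
        5.81085496e-02, -1.56963183e-04]), 'position': array([0.27694076, 0.55955369, 0.2465634 ]), 'tool_rot': array([ 0.60106797,  0.37220712, -0.37360201, -0.60050036]), 'ft_force': array([-0.4127372 , -0.75046604, -0.18547637]), 'moment': array([ 0.00580725, -0.02051853,  0.01655618]), 'grip_width': 0.08714297022897616}
scene {'fx': 490.0303, 'fy': 490.0303, 'cx': 254.8038, 'cy': 190.8721, 'extrinsics': [[-0.3544, 0.8026, -0.4798, 1.3673], [0.9351, 0.3021, -0.1854, 0.3124], [-0.0039, -0.5144, -0.8576, 1.5791], [0.0, 0.0, 0.0, 1.0]]}
top {'fx': 401.4001, 'fy': 401.4001, 'cx': 253.575, 'cy': 193.6775, 'extrinsics': [[-0.0252, -0.985, 0.1707, 0.3103], [-0.9995, 0.0281, 0.0142, 0.0044], [-0.0188, -0.1703, -0.9852, 1.2804], [0.0, 0.0, 0.0, 1.0]]}
wrist {'fx': 294.504, 'fy': 294.504, 'cx': 250.3368, 'cy': 195.1115, 'mount': [[1.0, -0.0018, -0.0011, 0.0004], [0.0006, -0.2644, 0.9644, -0.1375], [-0.002, -0.9644, -0.2644, 0.0706], [0.0, 0.0, 0.0, 1.0]]}
```

View pics/top0.png

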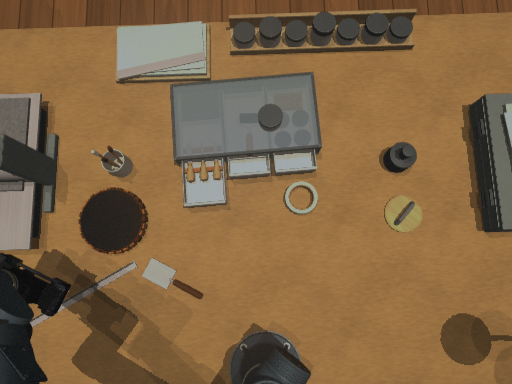

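View pics/scene0.png

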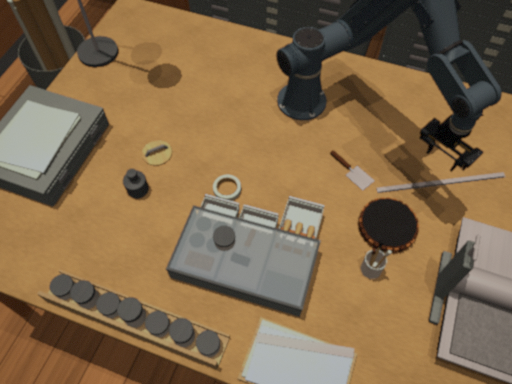

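View pics/wrist0.png

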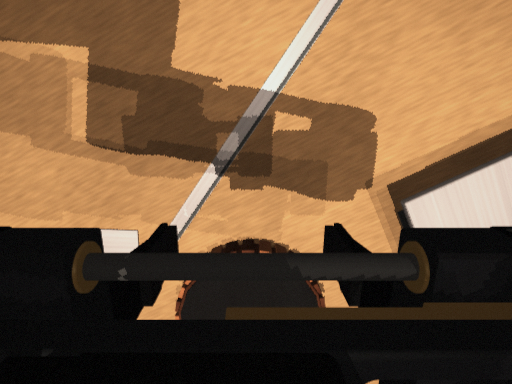

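```bash
python3 - <<'E'
import cv2
a=cv2.imread("pics/top0.png")[60:220,160:335];cv2.imwrite("pics/t0z.png",cv2.resize(a,None,fx=3.6,fy=3.6,interpolation=cv2.INTER_CUBIC))
a=cv2.imread("pics/scene0.png")[160:320,160:340];cv2.imwrite("pics/s0z.png",cv2.resize(a,None,fx=3.6,fy=3.6,interpolation=cv2.INTER_CUBIC))
E
```

```text
(no output)
```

View pics/t0z.png

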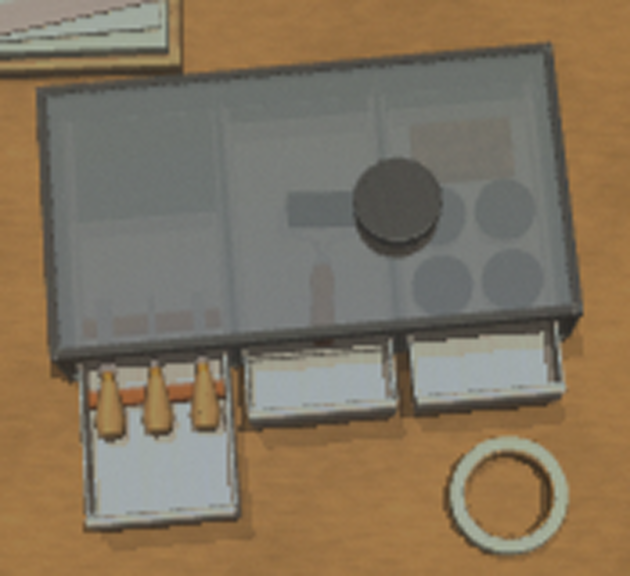

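View pics/s0z.png

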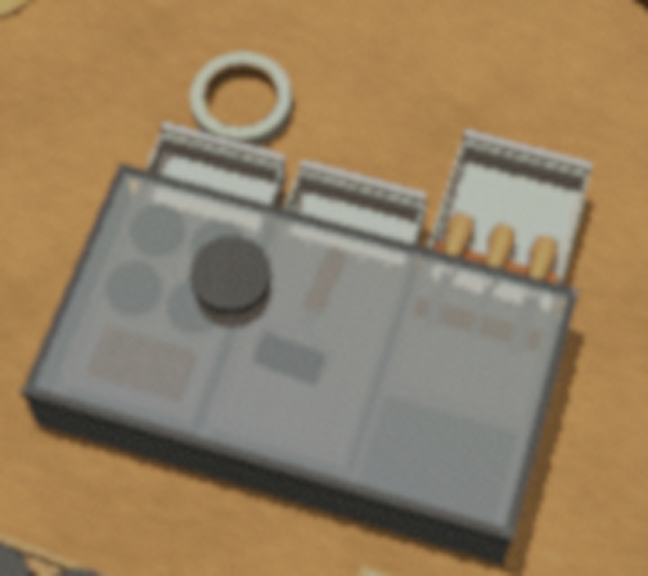

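```bash
cat > h.py <<'E'
import numpy as np
from rig import robot
def ray(p,uv,T=None):
    T=np.array(p["extrinsics"]) if T is None else T
    d=np.array([(uv[0]-p["cx"])/p["fx"],(uv[1]-p["cy"])/p["fy"],1.]);d=T[:3,:3]@d
    return T[:3,3],d/np.linalg.norm(d)
def onz(p,uv,z,T=None):
    o,d=ray(p,uv,T);return o+d*(z-o[2])/d[2]
def tri(r1,r2):
    A=0;b=0
    for o,d in(r1,r2):
        P=np.eye(3)-np.outer(d,d);A=A+P;b=b+P@o
    x=np.linalg.solve(A,b);return x,[np.linalg.norm((np.eye(3)-np.outer(d,d))@(x-o)) for o,d in(r1,r2)]
E
python3 - <<'E'
from h import *
t=robot.camera_params("top");s=robot.camera_params("scene")
T=lambda u,v:(u/3.6+160-.36,v/3.6+60-.36)
S=lambda u,v:(u/3.6+160-.36,v/3.6+160-.36)
D={'gL':((87,525),(591,165)),'gR':((238,516),(466,130)),'bL':((246,422),(426,194)),'bR':((396,412),(302,163)),'tL':((412,407),(285,155)),'tR':((563,395),(165,125)),
'slL':((58,355),(573,293)),'slR':((579,312),(125,170)),'sbL':((40,90),(508,533)),'sbR':((549,45),(28,393))}
for k,(a,b) in D.items():
    x,e=tri(ray(t,T(*a)),ray(s,S(*b)));z=.07 if k[0]!='s' else .084
    print(k,x.round(4),round(e[0]*1e3,1),onz(t,T(*a),z).round(4),onz(s,S(*b),z).round(4))
E
```

```text
gL [0.4905 0.2358 0.0657] 0.9 [0.4896 0.2359 0.07  ] [0.4933 0.2352 0.07  ]
gR [0.4948 0.1075 0.0634] 0.5 [0.4937 0.1075 0.07  ] [0.4988 0.1079 0.07  ]
bL [0.577  0.0969 0.0647] 3.1 [0.575  0.0995 0.07  ] [0.5807 0.0947 0.07  ]
bR [ 0.5835 -0.0316  0.0564] 2.1 [ 0.5799 -0.0292  0.07  ] [ 0.591  -0.0306  0.07  ]
tL [ 0.5858 -0.0468  0.0663] 3.7 [ 0.5839 -0.0431  0.07  ] [ 0.5885 -0.0495  0.07  ]
tR [ 0.5934 -0.1755  0.06  ] 1.5 [ 0.5906 -0.1726  0.07  ] [ 0.5987 -0.1738  0.07  ]
slL [0.6364 0.2594 0.08  ] 0.2 [0.6353 0.2588 0.084 ] [0.6384 0.2594 0.084 ]
slR [ 0.662  -0.1887  0.0755] 0.6 [ 0.6597 -0.188   0.084 ] [ 0.6659 -0.1852  0.084 ]
sbL [0.877  0.2747 0.0863] 1.5 [0.8777 0.2767 0.084 ] [0.8767 0.2733 0.084 ]
sbR [ 0.9061 -0.1741  0.0806] 1.0 [ 0.9048 -0.1746  0.084 ] [ 0.907  -0.1719  0.084 ]
```

```bash
cat >> h.py <<'E'
from scipy.spatial.transform import Rotation as R
YAW=0.058
ax=np.array([np.cos(YAW),np.sin(YAW),0]);ay=np.array([-np.sin(YAW),np.cos(YAW),0])
def goal(p,sgn=None):
    o=robot.get_obs();C=R.from_quat(o["tool_rot"]);M=C.as_matrix()
    out=[]
    for s in(1,-1):
        x=s*ay;y=np.array([0,0,-1.]);G=R.from_matrix(np.c_[x,y,np.cross(x,y)])
        out.append((C.inv()*G).as_rotvec())
    rv=min(out,key=np.linalg.norm)
    print("at",o["position"].round(4),"shift cm",(M.T@(np.array(p)-o["position"])*100).round(2),"turns",[r.round(3) for r in out],"F",o["ft_force"].round(1),"q",o["q"].round(2),"t",round(o["time"],2),"w",round(o["grip_width"],4))
    print("tool axes in world",M.round(3).tolist())
E
python3 - <<'E'
from h import *
goal([.44,.168,.2])
E
```

```text
at [0.277  0.5597 0.2468] shift cm [-27.86   4.72 -31.99] turns [array([-0.001, -0.518, -0.002]), array([ 2.000e-03,  2.624e+00, -1.000e-03])] F [-0.   0.4 -0.6] q [ 0.93  0.53  1.43 -0.    1.18 -0.18] t 0.15 w 0.0873
tool axes in world [[0.444, -0.001, -0.896], [0.896, -0.001, 0.444], [-0.002, -1.0, 0.0]]
```

>>> carry_out:
  moves:
    - [0,-2,0,-2,0,-0.04,0]
    - [0,-4,0,-4.6,0,-0.08,0]
    - [0,-6,0,-6.9,0,-0.12,0]
    - [0,-8,0,-9.2,0,-0.16,0]
    - [0,-10,0,-11.5,0,-0.2,0]
    - [0,-12,0,-13.8,0,-0.24,0]
    - [0,-14,0,-16,0,-0.28,0]
    - [0,-16,0,-18.4,0,-0.32,0]
    - [0,-18,0.5,-20.7,0,-0.36,0]
    - [0,-20,1,-23,0,-0.4,0]
    - [0,-22,2,-25.3,0,-0.44,0]
    - [0,-24,3,-27.6,0,-0.48,0]
    - [0,-26,4,-30,0,-0.518,0]
    - [0,-27,4.7,-31.2,0,-0.518,0]
    - [0,-27.9,4.7,-32,0,-0.518,0]
    - [0,-27.9,4.7,-32,0,-0.518,0]
  force: 10

```text
time: 1.75
position: [0.4406, 0.1671, 0.2005]
tool_rot: [-0.486, -0.514, 0.514, 0.486]
ft_force: [0.2, 0.7, 0.2]
grip_width: 0.0008
```

```bash
python3 - <<'E'
from h import *
import cv2
goal([.46,.168,.075])
cv2.imwrite("pics/w1.png",robot.camera("wrist")[...,::-1])
E
```

```text
at [0.4406 0.1671 0.2005] shift cm [-1.000e-02  1.255e+01 -1.950e+00] turns [array([-0.   , -0.002, -0.   ]), array([ 0.00e+00,  3.14e+00, -1.00e-03])] F [0.2 0.7 0.2] q [ 0.12  0.4   1.86 -0.    0.89 -1.5 ] t 1.75 w 0.0008
tool axes in world [[-0.056, -0.0, -0.998], [0.998, -0.0, -0.056], [-0.0, -1.0, 0.0]]
```

View pics/w1.png

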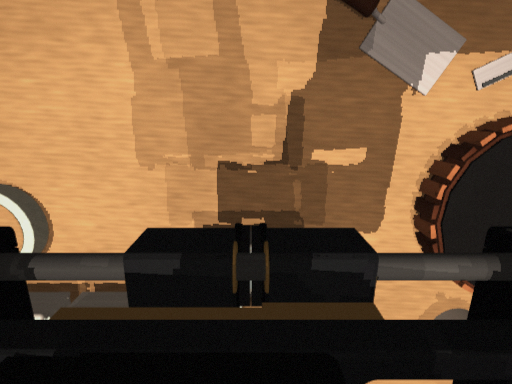

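>>> carry_out:
  moves:
    - [0,0,2,0,0,0,0]
    - [0,0,4.5,0,0,0,0]
    - [0,0,7,0,0,0,0]
    - [0,0,9.5,0,0,0,0]
    - [0,0,11.5,0,0,0,0]
    - [0,0,12.5,0,0,0,0]
    - [0,0,12.5,-1,0,0,0]
    - [0,0,12.5,-2,0,0,0]
    - [0,0,12.5,-3,0,0,0]
    - [0,0,12.5,-3.7,0,0,0]
    - [0,0,12.5,-4.4,0,0,0]
    - [0,0,12.5,-5.1,0,0,0]
    - [0,0,12.5,-5.8,0,0,0]
    - [0,0,12.5,-6.5,0,0,0]
    - [0,0,12.5,-7.2,0,0,0]

```text
time: 3.3
position: [0.5124, 0.1722, 0.0755]
tool_rot: [-0.485, -0.514, 0.515, 0.485]
ft_force: [-3.1, -0.3, 2.0]
grip_width: 0.0003
```

```bash
python3 - <<'E'
from h import *
import cv2
goal([.568,.174,.075])
a=robot.camera("top")[60:220,160:335,::-1];b=robot.camera("scene")[160:320,160:340,::-1]
z=lambda a:cv2.resize(a,(400,370),interpolation=cv2.INTER_CUBIC)
cv2.imwrite("pics/c2.png",cv2.hconcat([z(a),z(b)]))
E
```

```text
at [0.5124 0.1722 0.0755] shift cm [-0.15  0.05 -5.56] turns [array([-0.001,  0.   , -0.   ]), array([-0.000e+00, -3.141e+00,  1.000e-03])] F [-3.1 -0.3  2. ] q [ 0.12  0.68  1.78 -0.    0.69 -1.51] t 3.3 w 0.0003
tool axes in world [[-0.058, -0.001, -0.998], [0.998, -0.0, -0.058], [-0.0, -1.0, 0.001]]
```

View pics/c2.png

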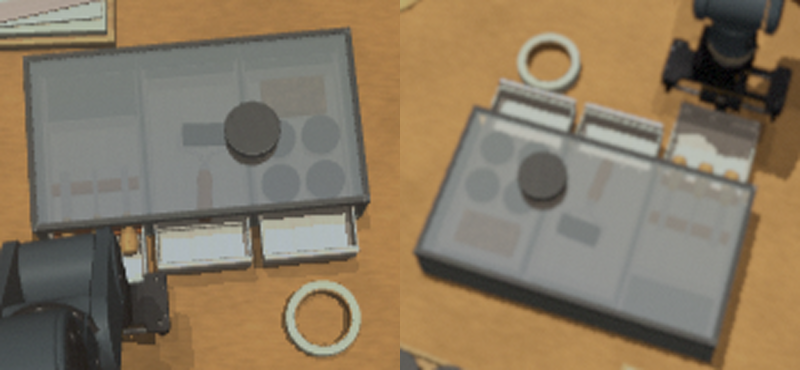

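The tray moves under about 3 N at the front. I'll carry on to just short of home.

>>> carry_out:
  moves:
    - [0,0,0,-0.7,0,0,0]
    - [0,0,0,-1.4,0,0,0]
    - [0,0,0,-2.1,0,0,0]
    - [0,0,0,-2.8,0,0,0]
    - [0,0,0,-3.5,0,0,0]
    - [0,0,0,-4,0,0,0]
    - [0,0,0,-4.4,0,0,0]
    - [0,0,0,-4.7,0,0,0]
    - [0,0,0,-5,0,0,0]

```text
time: 4.3
position: [0.562, 0.1752, 0.0754]
tool_rot: [-0.485, -0.514, 0.515, 0.485]
ft_force: [-2.0, -0.4, -0.3]
grip_width: 0.0007
```

>>> carry_out:
  moves:
    - [0,0,0,-0.3,0,0,0]
    - [0,0,0,-0.5,0,0,0]

```text
time: 4.5
position: [0.5627, 0.1752, 0.0752]
tool_rot: [-0.483, -0.512, 0.517, 0.488]
ft_force: [-11.1, -1.2, 7.8]
grip_width: 0.0005
```

>>> carry_out:
  moves:
    - [0,0,0,-0.2,0,0,0]
    - [0,0,0,-0.3,0,0,0]

```text
time: 4.7
position: [0.5629, 0.1752, 0.0752]
tool_rot: [-0.481, -0.51, 0.519, 0.489]
ft_force: [-14.3, -1.2, 11.0]
grip_width: 0.0004
```

>>> carry_out:
  moves:
    - [0,0,0,1,0,0,0]
    - [0,0,0,2.5,0,0,0]
    - [0,0,0,4,0,0,0]
    - [0,0,-3,4,0,0,0]
    - [0,0,-6,4,0,0,0]
    - [0,0,-9,4,0,0,0]
    - [0,0,-10,6,0,0,0]
    - [0,0,-10,9,0,0,0]
    - [0,0,-10,12,0,0,0]
    - [0,0,-10,13,0,0,0]

```text
time: 5.7
position: [0.4381, 0.168, 0.176]
tool_rot: [-0.485, -0.514, 0.514, 0.485]
ft_force: [-0.7, 0.3, -0.1]
grip_width: 0.0006
```

```bash
python3 - <<'E'
from h import *
import cv2
goal([.568,.174,.075])
a=robot.camera("top")[60:220,160:335,::-1];b=robot.camera("scene")[160:320,160:340,::-1]
z=lambda a:cv2.resize(a,None,fx=3.6,fy=3.6,interpolation=cv2.INTER_CUBIC)
cv2.imwrite("pics/t3.png",z(a));cv2.imwrite("pics/s3.png",z(b))
E
```

```text
at [0.4381 0.168  0.176 ] shift cm [ -0.16  10.1  -13.  ] turns [array([-0.   ,  0.001, -0.   ]), array([-0.   , -3.141,  0.   ])] F [-0.7  0.3 -0.1] q [ 0.13  0.44  1.89 -0.    0.82 -1.5 ] t 5.7 w 0.0006
tool axes in world [[-0.059, -0.0, -0.998], [0.998, -0.0, -0.059], [-0.0, -1.0, 0.0]]
```

View pics/t3.png

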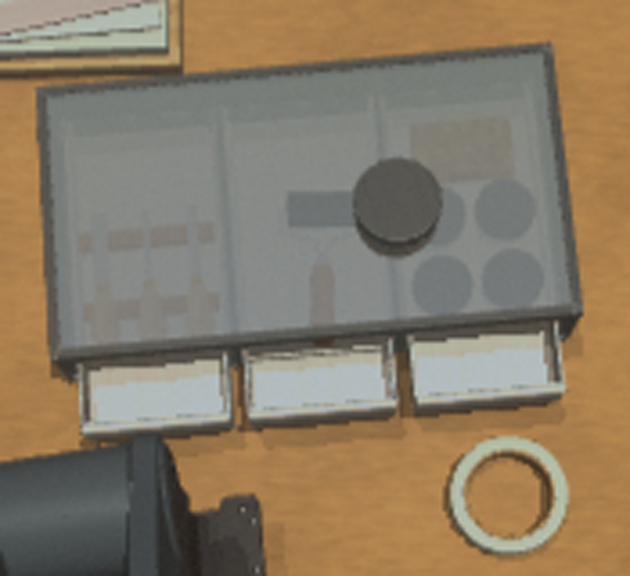

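View pics/s3.png

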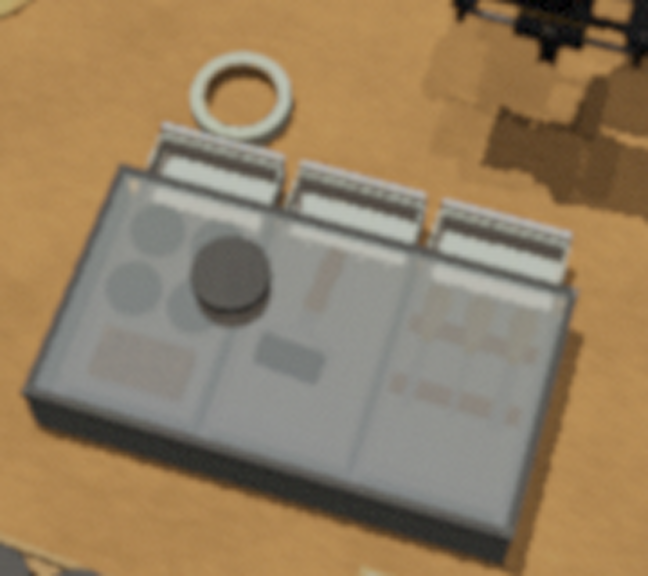

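```bash
python3 - <<'E'
from h import *
import cv2
t=robot.camera_params("top")
a=cv2.imread("pics/t3.png").astype(float);a=a[...,0] # blue: white tray vs wood
for n,us in(("g",range(95,225,10)),("b",range(260,385,10)),("t",range(425,555,10))):
    xs=[];P=[]
    for u in us:
        c=a[:,u]; v0=int(431-(u-157)*.075)
        seg=c[v0-12:v0+16]; g=np.diff(seg); v=v0-12+np.argmin(g)+.5
        p=onz(t,(u/3.6+160-.36,v/3.6+60-.36),.065);P.append(p);xs.append(p@ax)
    print(n,np.round(np.median(xs),4),np.std(xs).round(4), np.polyfit(np.array(P)[:,1],np.array(P)[:,0],1))
b=cv2.imread("pics/s3.png")
E
```

```text
g 0.5838 0.0003 [-0.05703262  0.58456288]
b 0.5842 0.0006 [-0.06544144  0.58523798]
t 0.5838 0.0007 [-0.06377471  0.58411694]
```

```bash
python3 - <<'E'
from h import *
goal([.617,.0348,.067])
E
```

```text
at [0.4403 0.1681 0.176 ] shift cm [-14.35  10.94 -16.84] turns [array([0.002, 0.001, 0.   ]), array([ 0.000e+00, -3.141e+00, -3.000e-03])] F [ 0.2  0.4 -0. ] q [ 0.13  0.44  1.88 -0.    0.82 -1.5 ] t 5.8 w 0.0002
tool axes in world [[-0.059, 0.002, -0.998], [0.998, 0.0, -0.059], [0.0, -1.0, -0.002]]
```

>>> carry_out:
  moves:
    - [0,-1.5,0,-1.7,0,0,0]
    - [0,-3.5,0,-4.2,0,0,0]
    - [0,-5.5,0,-6.5,0,0,0]
    - [0,-7.5,0,-8.8,0,0,0]
    - [0,-9.5,0,-11.1,0,0,0]
    - [0,-11.5,0,-13.5,0,0,0]
    - [0,-13.3,0,-15.6,0,0,0]
    - [0,-14.3,0,-16.8,0,0,0]
    - [0,-14.3,2,-16.8,0,0,0]
    - [0,-14.3,4,-16.8,0,0,0]
    - [0,-14.3,4,-16.8,0,0,0]

```text
time: 6.9
position: [0.6168, 0.0344, 0.1329]
tool_rot: [-0.485, -0.514, 0.515, 0.486]
ft_force: [-0.3, -0.3, 0.5]
grip_width: 0.0007
```

```bash
python3 - <<'E'
from h import *
import cv2
goal([.617,.0348,.067])
a=robot.camera("top")[60:220,160:335,::-1];b=robot.camera("scene")[120:280,160:340,::-1]
z=lambda a:cv2.resize(a,(400,360),interpolation=cv2.INTER_CUBIC)
cv2.imwrite("pics/c4.png",cv2.hconcat([z(a),z(b)]))
E
```

```text
at [0.6168 0.0344 0.1329] shift cm [ 0.04  6.59 -0.03] turns [array([-0.003, -0.001,  0.   ]), array([-1.000e-03,  3.141e+00, -4.000e-03])] F [-0.3 -0.3  0.5] q [-0.12  0.66  1.55 -0.    0.94 -1.75] t 6.9 w 0.0007
tool axes in world [[-0.057, -0.003, -0.998], [0.998, 0.0, -0.057], [0.0, -1.0, 0.003]]
```

View pics/c4.png

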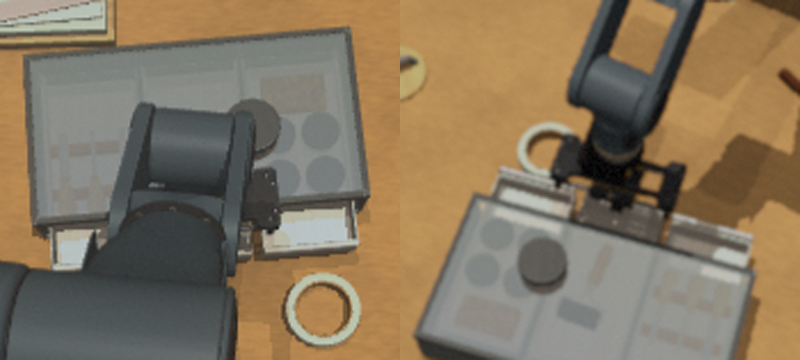

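The closed fingers hang over the opening behind the brayer tray's lip (right half, about (622,203)). I'll lower them now and then hook gently.

>>> carry_out:
  moves:
    - [0,0,1.5,0,0,0,0]
    - [0,0,3,0,0,0,0]
    - [0,0,4.5,0,0,0,0]
    - [0,0,5.8,0,0,0,0]
    - [0,0,6.6,0,0,0,0]
    - [0,0,6.6,0,0,0,0]

```text
time: 7.6
position: [0.6152, 0.0352, 0.0677]
tool_rot: [-0.484, -0.514, 0.515, 0.486]
ft_force: [-0.5, -0.3, 0.0]
grip_width: 0.0011
```

>>> carry_out:
  moves:
    - [0,0,0,0.5,0,0,0]
    - [0,0,0,1,0,0,0]
    - [0,0,0,1.4,0,0,0]
    - [0,0,0,1.8,0,0,0]
    - [0,0,0,2.2,0,0,0]
    - [0,0,0,2.6,0,0,0]

```text
time: 8.2
position: [0.5909, 0.0335, 0.0702]
tool_rot: [0.486, 0.515, -0.514, -0.485]
ft_force: [2.9, 1.0, 1.7]
grip_width: 0.0005
```

>>> carry_out:
  moves:
    - [0,0,0,0.6,0,0,0]
    - [0,0,0,1.3,0,0,0]
    - [0,0,0,2.0,0,0,0]
    - [0,0,0,2.7,0,0,0]
    - [0,0,0,3.4,0,0,0]
    - [0,0,0,4.1,0,0,0]
    - [0,0,0,4.8,0,0,0]
    - [0,0,0,5.5,0,0,0]
    - [0,0,0,6.2,0,0,0]

```text
time: 9.1
position: [0.5279, 0.0298, 0.0695]
tool_rot: [-0.485, -0.514, 0.514, 0.485]
ft_force: [2.4, -0.6, 0.7]
grip_width: 0.0006
```

```bash
python3 - <<'E'
from h import *
import cv2
goal([.46,.0255,.067])
a=robot.camera("top")[60:220,160:335,::-1];b=robot.camera("scene")[120:280,160:340,::-1]
z=lambda a:cv2.resize(a,(400,360),interpolation=cv2.INTER_CUBIC)
cv2.imwrite("pics/c5.png",cv2.hconcat([z(a),z(b)]))
E
```

```text
at [0.5279 0.0298 0.0695] shift cm [-0.03  0.25  6.81] turns [array([ 0.,  0., -0.]), array([-0.   , -3.141, -0.   ])] F [ 2.4 -0.6  0.7] q [-0.16  0.68  1.81 -0.    0.65 -1.78] t 9.1 w 0.0006
tool axes in world [[-0.058, 0.0, -0.998], [0.998, -0.0, -0.058], [-0.0, -1.0, -0.0]]
```

View pics/c5.png

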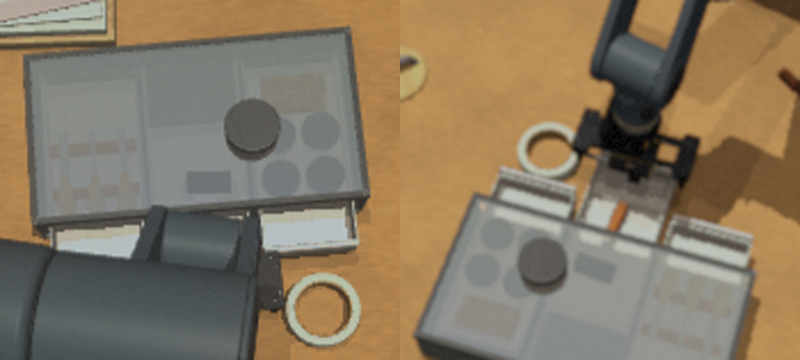

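>>> carry_out:
  moves:
    - [0,0,0,0.7,0,0,0]
    - [0,0,0,1.4,0,0,0]
    - [0,0,0,2.1,0,0,0]
    - [0,0,0,2.8,0,0,0]
    - [0,0,0,3.5,0,0,0]
    - [0,0,0,4.2,0,0,0]
    - [0,0,0,4.9,0,0,0]
    - [0,0,0,5.5,0,0,0]
    - [0,0,0,6,0,0,0]
    - [0,0,0,6.3,0,0,0]

```text
time: 10.2
position: [0.4648, 0.0262, 0.0696]
tool_rot: [-0.485, -0.514, 0.514, 0.485]
ft_force: [2.0, 1.7, -1.3]
grip_width: 0.001
```

>>> carry_out:
  moves:
    - [0,0,0,0.3,0,0,0]
    - [0,0,0,0.6,0,0,0]

```text
time: 10.4
position: [0.4596, 0.026, 0.0696]
tool_rot: [0.485, 0.514, -0.514, -0.485]
ft_force: [1.6, 0.8, -0.5]
grip_width: 0.0005
```

>>> carry_out:
  moves:
    - [0,0,0,0.2,0,0,0]
    - [0,0,0,0.4,0,0,0]

```text
time: 10.6
position: [0.4556, 0.0257, 0.0696]
tool_rot: [0.485, 0.514, -0.514, -0.485]
ft_force: [2.0, 0.7, -0.4]
grip_width: 0.0002
```

>>> carry_out:
  moves:
    - [0,0,0,0.2,0,0,0]
    - [0,0,0,0.4,0,0,0]

```text
time: 10.8
position: [0.4548, 0.0253, 0.0698]
tool_rot: [0.488, 0.516, -0.512, -0.484]
ft_force: [9.7, 4.4, -2.7]
grip_width: 0.0006
```

>>> carry_out:
  moves:
    - [0,0,0,0.2,0,0,0]
    - [0,0,0,0.3,0,0,0]

```text
time: 11.0
position: [0.4546, 0.0249, 0.0701]
tool_rot: [0.49, 0.517, -0.511, -0.482]
ft_force: [11.6, 6.5, -4.3]
grip_width: 0.0009
```

The force has risen and the motion has stopped, so the tray is at its stop. I'll ease off inward and lift clear.

>>> carry_out:
  moves:
    - [0,0,0,-0.6,0,0,0]
    - [0,0,0,-1.2,0,0,0]
    - [0,0,0,-1.7,0,0,0]
    - [0,0,0,-1.7,0,0,0]
    - [0,0,-1.5,-1.7,0,0,0]
    - [0,0,-4,-1.7,0,0,0]
    - [0,0,-7,-1.7,0,0,0]
    - [0,0,-10,-1.7,0,0,0]
    - [0,0,-13,-1.7,0,0,0]
    - [0,2,-15,-1.7,0,0,0]
    - [0,5,-16,-1.7,0,0,0]
    - [0,9,-16,-1.7,0,0,0]
    - [0,13,-16,-1.7,0,0,0]
    - [0,17,-16,-1.7,0,0,0]
    - [0,21,-16,-1.7,0,0,0]
    - [0,25,-16,-1.7,0,0,0]
    - [0,28,-16,-1.7,0,0,0]
    - [0,30,-16,-1.7,0,0,0]
    - [0,30,-16,-1.7,0,0,0]

```text
time: 12.9
position: [0.4469, 0.3276, 0.229]
tool_rot: [-0.484, -0.515, 0.516, 0.485]
ft_force: [0.4, -1.0, 0.0]
grip_width: 0.0005
```

```bash
python3 - <<'E'
from h import *
import cv2
goal([.46,.0255,.067])
a=robot.camera("top")[:,:,::-1];b=robot.camera("scene")[:,:,::-1]
z=lambda a:cv2.resize(a,None,fx=3.6,fy=3.6,interpolation=cv2.INTER_CUBIC)
cv2.imwrite("pics/top6.png",a);cv2.imwrite("pics/scene6.png",b)
cv2.imwrite("pics/t6.png",z(a[60:220,160:335]));cv2.imwrite("pics/s6.png",z(b[140:300,160:340]))
E
```

```text
at [0.4469 0.3276 0.229 ] shift cm [-30.23  16.21   0.53] turns [array([-0.001,  0.004, -0.   ]), array([-0.000e+00, -3.138e+00,  2.000e-03])] F [ 0.4 -1.   0. ] q [ 0.43  0.46  1.63  0.    1.06 -1.2 ] t 12.9 w 0.0005
tool axes in world [[-0.062, -0.001, -0.998], [0.998, -0.0, -0.062], [-0.0, -1.0, 0.001]]
```

View pics/top6.png

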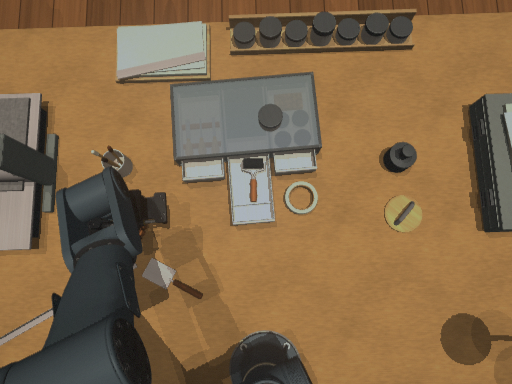

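View pics/t6.png

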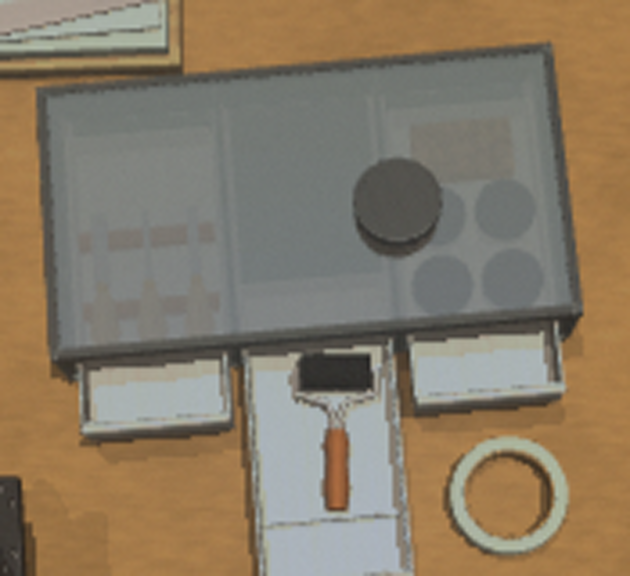

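View pics/s6.png

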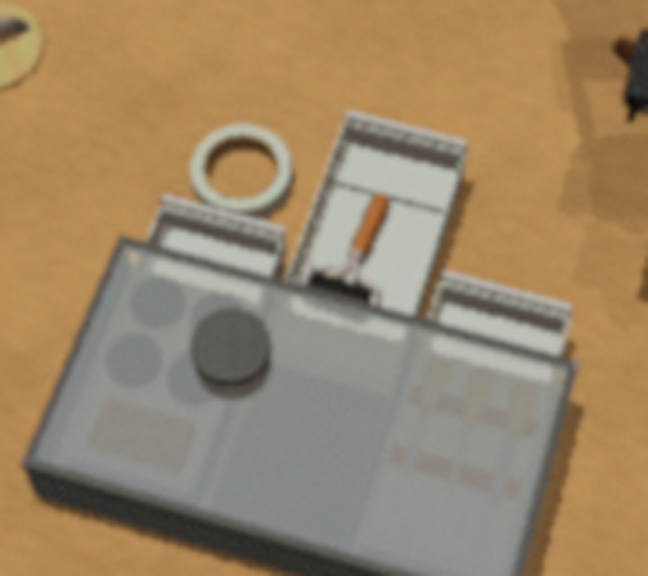

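```bash
python3 - <<'E'
from h import *
import cv2
t=robot.camera_params("top")
a=cv2.imread("pics/top6.png");o=cv2.imread("pics/top0.png")
A=cv2.resize(a[60:260,160:335],None,fx=3.6,fy=3.6,interpolation=cv2.INTER_CUBIC)[...,0].astype(float)
def edge(us,v0f):
    xs=[]
    for u in us:
        v0=int(v0f(u));g=np.diff(A[v0-12:v0+16,u]);v=v0-12+np.argmin(g)+.5
        xs.append(onz(t,(u/3.6+160-.36,v/3.6+60-.36),.065)@ax)
    return np.round(np.median(xs),4),np.std(xs).round(4)
print("g",edge(range(95,225,10),lambda u:431-(u-157)*.075))
print("t",edge(range(425,555,10),lambda u:431-(u-157)*.075))
print("b",edge(range(270,400,10),lambda u:590-(u-330)*.06))
f=lambda u,v,z:onz(t,(u/3.6+160-.36,v/3.6+60-.36),z)
h=f(337,508,.037);r=f(335,352,.055);print("handle end",h,"roller back",r,np.linalg.norm(h[:2]-r[:2]), "mid ax,ay",(h+r)/2@ax,(h+r)/2@ay)
d=cv2.absdiff(a,o).max(2);
for n,(u,v) in dict(tape=(300,198),tin=(270,117),weight=(400,157),baren=(404,213),jar=(113,160)).items(): print(n,d[v-22:v+22,u-22:u+22].max() if n!='jar' else d[140:175,88:118].max())
E
```

```text
g (np.float64(0.5836), np.float64(0.0005))
t (np.float64(0.584), np.float64(0.0005))
b (np.float64(0.4335), np.float64(0.0005))
handle end [0.50330273 0.02391313 0.037     ] roller back [0.6385199  0.02191703 0.055     ] 0.13523190689930947 mid ax,ay 0.5712796381813243 -0.010217746307213877
tape 13
tin 22
weight 13
baren 13
jar 108
```

View pics/scene6.png

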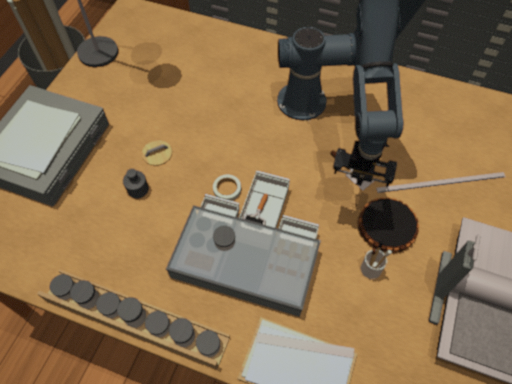

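```bash
python3 - <<'E'
from rig import robot
print(robot.get_obs()["ft_force"]);print(robot.hand_in())
E
```

```text
[-0.17553486 -0.89566031 -0.26146673]
the job is handed in; nothing more can be done
None
```

The gouge tray is home and the brayer tray is out to its stop. The job is handed in; the hand-in gives no verdict. It took about 13 s of the 45 s allowed.

**What I did:** I pushed the gouge tray in with closed fingers until it met its back stop, where the force rose to about 14 N with no more movement. I then lowered the closed fingers behind the brayer tray's lip and drew it out at about 0.07 m/s, with 2–3 N at the wrist. At the end stop the force rose to about 12 N. I eased the fingers inward, lifted them out and moved the arm clear.

**Last checks (top camera):**
- **Trays:** the gouge and tin tray lips line up within 0.5 mm. The brayer tray stands out 150 mm.
- **Brayer:** it lies in its tray with its middle about 130 mm behind the lip and about 10 mm off the tray's centre line.
- **Other items:** the tape roll, ink tin, weight and baren show no change. After I lifted clear, the wrist force was about 1 N or less.

**Limits of the checks:**
- **Brush jar:** the comparison with the first picture showed a large difference around it. I put this down to the arm and its shadow, because the jar stands in the same place in the scene view.
- **Log slice and ink knife:** I only judged these by eye. The log slice looks unmoved in the scene view. The knife was visible in the last top view but hidden by the gripper in the scene view.
- **Lip heights:** my two-view measurements gave lip heights of 56–66 mm, against 70 mm in the text. I worked from the text's heights, and the contacts agreed with them.

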